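# Set out the woodworker's stall display

### The arm

A 6-joint arm with a two-finger parallel gripper is mounted at the origin on the work surface. World frame = base frame: x ahead of the robot, y to its left, z up, the work surface at z = 0. Lengths are in m, angles in rad, forces in N, time in s.
With the tool pointing down it reaches from about 0.3 to 0.95 m from the base axis. Payload 3.1 kg.
Tool frame: the origin (TCP) lies on the centre line of the jaws, within the pads' length; the fingertips stand 11 mm ahead of it and the grasp point (between the pads) lies 8 mm behind it (tip_reach is the z of the fingertips in the tool frame, in m); z points along the fingers, y is the line along which they close (so a half turn about z gives the same grasp; the last joint's range is limited). The gripper opens to 85 mm and grips with 20 to 120 N. Pads are 22 mm wide; open, the fingers measure 114 mm over their backs; the gripper's body (76 mm by 85 mm) begins 54 mm behind the grasp point. The pads swing forward as they close: fully open they stand 13 mm farther back than shut.
Start: joints at [-1.261, 0.308, 1.634, -0, 1.2, -0.07], TCP at [0.232, -0.58, 0.242] pointing down, gripper open.
Joint ranges: [-3.06, 3.06], [-0.79, 1.96], [0.05, 2.63], [-1.19, 4.34], [0.05, 2.64], [-2.94, 2.94]. Speed limits (rad/s): [2.79, 2.79, 3.14, 3.14, 3.14, 3.14].

### API

Orientations are given as a unit quaternion [x, y, z, w].
In Python, from plant import * gives the robot as it stands.
- The arm moves only by the tool arm_command, never from a script. Its argument "series" is a list of rows, each an object with "linear": the shift along the tool's x, y, z in m, a list of three; "twist": the turn about the tool's z in rad; "grip": the opening in per cent of the stroke, from 0 (shut) to 100 (fully open). In form: [{"linear": [x, y, z], "twist": twist, "grip": grip}, ...]. A call has 1 to 5 rows; each row shifts and turns the commanded pose from where the row before left it, along the tool's axes as they then stand; what a row does not reach is not made up. A row lasts 1/10 s, in which the tool goes at most 50 mm and 8.59 degrees, less where a joint would pass 70% of its speed; a pose out of reach is approached as far as the arm can. A call is refused whole if a number of a shift passes 0.05 or a number of a turn 0.15, either way. A call with a gripper value outside its range is refused whole. The fingers move at their own pace and stop on an object; "squeeze" is the grip in N (left out, the last holds). Time passes only in rows, so rows that do not move let the fingers close. It gives the time, the measured TCP pose, the force, the opening and the grip force at its end, in the units of the state.
- observe(): the state, without advancing time (a new reading comes with each control period).
- read_camera(name): name is "scene" or "side" or "wrist"; returns the picture (384x512x3 uint8, red, green, blue); there is no depth.
- get_calibration(name): a dict with "fov_y" (degrees; the focal length in pixels is half the picture's height over the tangent of half this angle, whatever the lens; pixels are square), "cx", "cy" (the principal point, pixels), "rvec" (rotation vector, rad) and "tvec" (3), from world to camera coordinates, as OpenCV has them. Camera axes: x right, y down, z forward; pixel columns grow to the right and rows downward; lengths in m; the calibration is good to about 2 mm. A picture is of the moment at which its call begins: read the wrist's pose just before it. get_calibration takes no time and is no camera call; for the wrist camera it gives the pose at the moment of the call.
- job_done(): hands the job in; it is judged then, once.
Trained networks look in the newest picture that a camera, given by its name, has taken for a name from the list of things; names that differ only in an ending like _2 or _b are one class to them, and where a whole thing is asked for, a point or a joint stands for the part that bears it (a point fixed in the world has none). Each returns a list of dicts, best first, with "p" (0 to 1); they miss things now and then, are a little off and sometimes report something else, mostly with a low value. They report only what shows in the picture. A call takes as long as a camera call. They do not tell look-alikes from the thing itself.
- spot_in(camera, query): "centre" ([column, row] in pixels, amid what is visible of it).
- masks_of(camera, query): "pixels" (384x512 bool, what is visible of it) and "centre" ([column, row] in pixels, amid what is visible of it).
- landmark_of(camera, query): "centre" ([column, row] in pixels: a listed point, or the origin of a listed thing).
The state is a dict: "time": time; "joints": joint angles; "qd": joint speeds; "joint_torque": joint torques, N m; "tcp_pos": TCP position; "eef_rot": TCP orientation; "force": force on the tool from outside, world axes, zero at the start; "wrist_torque": the same for the moment, N m; "width": finger opening in m; "grasp_force": force on a finger pad.
Only numpy, scipy, OpenCV 4.12 (cv2) and the standard library are available. Lean on these libraries where they do the work, as an engineer would, in place of code of your own. Each camera call takes 0.05 s, during which the arm holds its last target. There are 200 camera calls.

### The job

Set out the front of the woodworker's stall. In the middle of the square board build a neat, centred tower of the three round boxes, the large one at the bottom, the medium one on it and the small one on top; stand the masher upright in the middle of the round board; and stand the pepper mill upright on the table midway between the two boards, in line with their centres. Leave the stack of plywood and the little rack where they are.

Things in the scene. Friction and masses are not known exactly. Their poses are not given: they have to be found in the camera images.
- large_box_center (a point): centre, half-way up, of the large closed round wooden box: pale natural wood lid, brown lower wall; upright cylinder 64 mm in diameter, 44 mm high, flat on top, straight wall that can be gripped at any angle; loose, about 100 g. Its z axis points up.
- medium_box_center (a point): centre, half-way up, of the medium closed round box: green lid, brown lower wall; upright cylinder 54 mm in diameter, 38 mm high, flat on top; loose, about 70 g. Its z axis points up.
- small_box_center (a point): centre, half-way up, of the small closed round box: red lid, brown lower wall; upright cylinder 44 mm in diameter, 36 mm high, flat on top; loose, about 50 g. Its z axis points up.
- masher_center (a point): centre, half-way up, of the pale wooden masher standing on its thick foot: 90 mm high in all; foot 56 mm in diameter and 25 mm high, above it a slim handle 23 mm in diameter from 29 to 65 mm above its underside (28 mm towards the top). This point lies on its axis 45 mm above its underside, in the slim part, where it is best gripped. Loose, about 140 g. Its z axis points up.
- mill_center (a point): centre, half-way up, of the dark brown pepper mill with a steel button on top: 84 mm high in all; foot 50 mm in diameter, straight waist 35 mm in diameter from 26 to 58 mm above its underside, head 46 mm. This point lies on its axis 42 mm above its underside, in the waist, where it is best gripped. Loose, about 160 g. Its z axis points up.
- round_board: round display board, dark rim and pale plywood face, 120 mm in diameter, 12 mm thick, fixed to the table; origin at the centre of its underside on the table, so its top is 12 mm above. Its z axis points up. Which board is on the left and which on the right varies; their centres are 240 mm apart.
- square_board: square display board, dark rim and pale plywood face, 120 by 120 mm, 12 mm thick, fixed to the table; origin at the centre of its underside on the table, so its top is 12 mm above. Its x and y axes run along its sides; its y axis, like the round board's, runs along the line through the two boards' centres.
- ply_stack: bystander: a stack of four square plywood blanks, 120 by 120 mm, with a cork sanding block on top, 48 mm high in all; origin at the centre of its underside; loose; to be left where it is
- rack: bystander: little pale wooden rack with four posts and a dark wire roller across it, 94 by 114 mm, 70 mm high; origin at the centre of its underside; loose; to be left where it is
Mind the look-alikes: they are no part of the job. What is shaped like the part that bears large_box_center but pink or yellow is not meant.

How it is judged:
By the outcome, as a careful person would: the job done as asked, in the order asked, and still so for the second after the job is handed in, with the robot touching nothing.
It also fails if it takes over 112 s, if anything falls off the work surface, if the arm or the gripper's body presses on something with over 40 N, if the wrist force passes 120 N, or if a joint passes its speed limit or range.

## Working session

There is one attempt and no reset: what is moved stays moved. The work goes in short steps, Python scripts to look and compute and a tool call to move; the robot and the scene stay as the last step left them, time stands still between calls to the robot, and variables do not carry over. Pictures are saved under pics/ and viewed, at most 14 in all, crops included, and the job is handed in when it is done.

Besides the shell and the picture viewer there is one more tool, called after "Emit:" as name(argument=value, ...) on one line, values as JSON. arm_command: Moves the arm, as the interface text tells. Its arguments: {"type":"object","properties":{"series":{"type":"array"},"squeeze":{"type":"number"}},"required":["series"]}

```bash
mkdir -p pics; ls
cat > h.py <<'E'
from plant import *
import numpy as np, cv2
def cam(n):
    c=get_calibration(n); f=192/np.tan(np.radians(c["fov_y"])/2)
    K=np.array([[f,0,c["cx"]],[0,f,c["cy"]],[0,0,1]]); R=cv2.Rodrigues(np.array(c["rvec"],float))[0]
    return K,R,np.array(c["tvec"],float).ravel(),c
def ray(n,px,z,C=None):
    K,R,t,_=C or cam(n); d=R.T@np.linalg.solve(K,[px[0],px[1],1.]); o=-R.T@t
    return o+d*(z-o[2])/d[2]
def proj(n,P,C=None):
    K,R,t,_=C or cam(n); p=K@(R@np.array(P,float)+t); return p[:2]/p[2]
E
python3 - <<'E'
from h import *
for n in ("scene","side","wrist"):
    im=read_camera(n); cv2.imwrite(f"pics/{n}0.png",im[...,::-1]); print(n,get_calibration(n))
Z=dict(large_box_center=.022,medium_box_center=.019,small_box_center=.018,masher_center=.045,mill_center=.042,round_board=0,square_board=0,ply_stack=0,rack=0)
for n in ("scene","side"):
    for q,z in Z.items():
        for r in landmark_of(n,q)[:4]: print(n,q,round(r["p"],2),np.round(r["centre"]),np.round(ray(n,r["centre"],z),3))
print(observe())
E
```

```text
pics
scene {'fov_y': 45.69153935920619, 'cx': 252.8725599322077, 'cy': 187.4756261807491, 'rvec': array([ 1.95657187,  1.43909617, -0.61303074]), 'tvec': array([-0.12305658, -0.29068919,  1.61117546])}
side {'fov_y': 42.60275834272656, 'cx': 247.66942881834558, 'cy': 187.753535315677, 'rvec': array([ 0.69208348, -2.40499699,  1.36968175]), 'tvec': array([0.40756209, 0.19834066, 1.26585797])}
wrist {'fov_y': 66.64045227959322, 'cx': 256.1790365334018, 'cy': 187.70666139921838, 'rvec': array([-2.37411031,  1.60701425,  0.26259446]), 'tvec': array([-0.62312103, -0.04068643,  0.38014   ])}
scene large_box_center 0.78 [203. 163.] [ 0.315 -0.123  0.022]
scene large_box_center 0.63 [262. 157.] [0.338 0.054 0.022]
scene large_box_center 0.62 [259. 185.] [0.454 0.006 0.022]
scene large_box_center 0.23 [238. 246.] [ 0.646 -0.11   0.022]
scene medium_box_center 0.65 [296. 170.] [0.421 0.131 0.019]
scene small_box_center 0.74 [152. 222.] [ 0.498 -0.301  0.018]
scene mill_center 0.83 [202. 188.] [ 0.439 -0.153  0.042]
scene round_board 0.98 [320. 217.] [0.598 0.133 0.   ]
scene square_board 0.68 
[... 708 characters left out ...]
9 -0.   ]
{'time': 1.05, 'joints': array([-1.26069754e+00,  3.08059850e-01,  1.63380021e+00,  1.95685998e-06,
        1.19972226e+00, -6.97105131e-02]), 'qd': array([ 0.0008738 , -0.00017687, -0.00030034,  0.00117436,  0.00014206,
        0.0011557 ]), 'joint_torque': array([ 3.99701612e-04, -4.15296865e+01, -2.77092987e+01, -1.98091520e-04,
        9.16966128e-04, -3.26279462e-06]), 'tcp_pos': array([ 0.2316842 , -0.5804736 ,  0.24229696]), 'eef_rot': array([9.82022305e-01, 1.88764914e-01, 1.52535530e-06, 5.02491455e-06]), 'force': array([-0.11689968,  0.25886573,  0.13433942]), 'wrist_torque': array([-0.02839271, -0.05384322, -0.02211558]), 'grasp_force': 0.0, 'width': 0.08544181506037309}
```

```bash
python3 -c "
import cv2
a=cv2.imread('pics/scene0.png')[110:320,80:460];cv2.imwrite('pics/sc.png',cv2.resize(a,None,fx=2.1,fy=2.1,interpolation=2))
a=cv2.imread('pics/side0.png')[110:320,60:440];cv2.imwrite('pics/sd.png',cv2.resize(a,None,fx=2.1,fy=2.1,interpolation=2))"
```

```text
(no output)
```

View pics/sc.png

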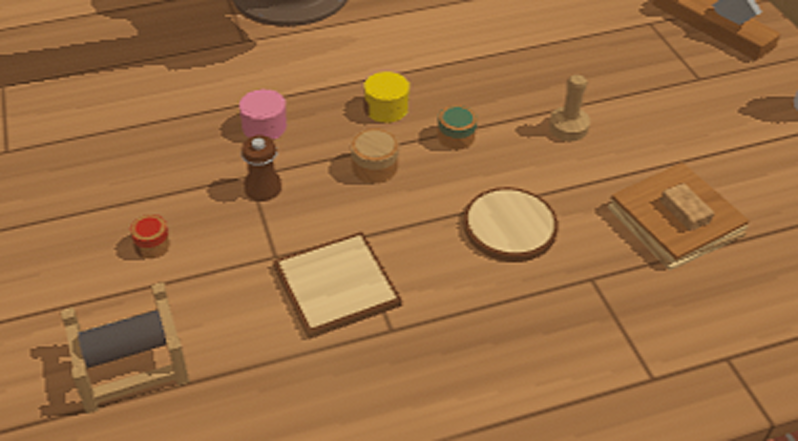

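View pics/sd.png

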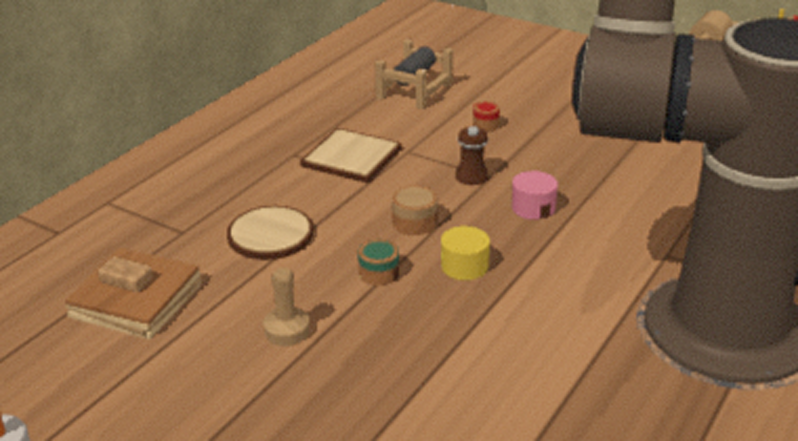

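Natural-lid box is at crop (375,155) in scene, i.e. about (0.454, 0.006); pink and yellow are the decoys; masher is at about (0.448, 0.303), and the square board is on the right. I'm aligning the tool with the world axes and heading above the large box.

Emit:
arm_command(series=[{"linear":[0,0,0],"twist":0.127,"grip":100},{"linear":[0,0,0],"twist":0.127,"grip":100},{"linear":[0,0,0],"twist":0.126,"grip":100},{"linear":[0.016,-0.045,0],"twist":0,"grip":100},{"linear":[0.016,-0.045,0],"twist":0,"grip":100}])

```text
time: 1.55
tcp_pos: [0.2636, -0.4903, 0.2419]
eef_rot: [1.0, -0.001, 0.0, -0.0]
force: [0.2, -0.3, 0.1]
width: 0.0856
grasp_force: 0.0
```

Emit:
arm_command(series=[{"linear":[0.016,-0.045,0],"twist":0,"grip":100},{"linear":[0.016,-0.045,0],"twist":0,"grip":100},{"linear":[0.016,-0.045,0],"twist":0,"grip":100},{"linear":[0.016,-0.045,0],"twist":0,"grip":100},{"linear":[0.016,-0.045,0],"twist":0,"grip":100}])

```text
time: 2.05
tcp_pos: [0.3441, -0.2638, 0.2426]
eef_rot: [1.0, -0.0, 0.0, 0.0]
force: [0.2, -0.0, -0.3]
width: 0.0856
grasp_force: 0.0
```

Emit:
arm_command(series=[{"linear":[0.016,-0.045,0],"twist":0,"grip":100},{"linear":[0.016,-0.045,0],"twist":0,"grip":100},{"linear":[0.016,-0.045,0],"twist":0,"grip":100},{"linear":[0.016,-0.045,0],"twist":0,"grip":100},{"linear":[0.016,-0.045,0],"twist":0,"grip":100}])

```text
time: 2.55
tcp_pos: [0.4243, -0.0386, 0.2428]
eef_rot: [1.0, -0.0, 0.001, 0.0]
force: [1.4, 0.8, 0.2]
width: 0.0854
grasp_force: 0.0
```

```bash
cat >> h.py <<'E'
Z=dict(large_box_center=.022,medium_box_center=.019,small_box_center=.018,masher_center=.045,mill_center=.042,round_board=0,square_board=0)
def look(n="wrist",qs=Z,save=None):
    im=read_camera(n)
    if save: cv2.imwrite(f"pics/{save}.png",im[...,::-1])
    C=cam(n)
    for q in qs:
        for r in landmark_of(n,q)[:3]:
            if r["p"]>.3:
                c=np.array(r["centre"]); col=im[int(np.clip(c[1],0,383)),int(np.clip(c[0],0,511))]
                print(q,round(r["p"],2),c.round(),ray(n,c,Z[q],C).round(4)[:2],col)
    return im,C
E
python3 - <<'E'
from h import *
im,C=look(save="w1"); print("cam",-C[1].T@C[2])
E
```

```text
large_box_center 0.83 [220. 141.] [0.4505 0.0139] [174 133  86]
large_box_center 0.76 [316. 232.] [ 0.3292 -0.1106] [223 120 141]
large_box_center 0.6 [183. 224.] [0.3399 0.0668] [224 187  54]
medium_box_center 0.77 [116. 157.] [0.429 0.144] [ 61 105  78]
small_box_center 0.59 [482.  99.] [ 0.5005 -0.2906] [165  96  56]
mill_center 0.97 [354. 151.] [ 0.4426 -0.1423] [92 53 32]
cam [ 0.50660608 -0.03201933  0.37387925]
```

View pics/w1.png

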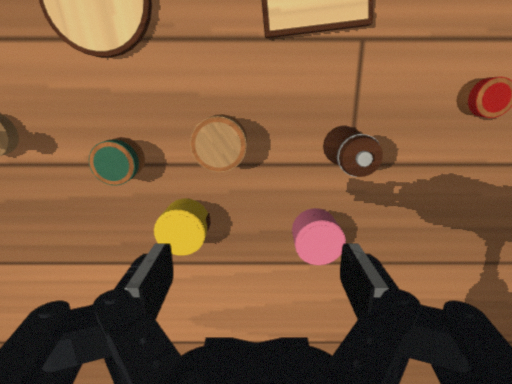

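Natural box at (219,141), green (115,162), mill (354,151), red (490,97), both boards at the top. I'll look again now the arm is still.

Run:
```python
from h import *
print(observe()["tcp_pos"])
im,C=look(); print("cam",-C[1].T@C[2])
# top circle of lid by mask
for n in ("wrist",):
  for q,z in (("large_box_center",.044),("medium_box_center",.038)):
    for r in masks_of(n,q)[:1]:
        m=r["pixels"]; ys,xs=np.nonzero(m); print(q,r["centre"],(xs.min()+xs.max())/2,(ys.min()+ys.max())/2,xs.max()-xs.min(),ys.max()-ys.min(),ray(n,((xs.min()+xs.max())/2,(ys.min()+ys.max())/2),z))
look("scene")
```

```text
[ 0.42345551 -0.04185731  0.24223123]
large_box_center 0.89 [217. 142.] [0.4467 0.0063] [178 137  89]
large_box_center 0.68 [317. 234.] [ 0.3235 -0.1223] [224 122 143]
large_box_center 0.59 [179. 222.] [0.3407 0.0604] [226 191  56]
medium_box_center 0.86 [115. 156.] [0.4285 0.1334] [ 58 103  77]
small_box_center 0.86 [480.  95.] [ 0.4987 -0.2998] [168  96  55]
mill_center 0.86 [352. 148.] [ 0.4425 -0.1507] [88 51 33]
cam [ 0.50442955 -0.0415906   0.37277406]
large_box_center [214.2, 143.6] 215.5 142.0 57 58 [0.44993605 0.00594124 0.044     ]
medium_box_center [114.2, 156.4] 114.0 160.0 56 50 [0.4278102  0.12676481 0.038     ]
large_box_center 0.91 [259. 187.] [0.4608 0.0042] [115  86  55]
large_box_center 0.75 [207. 164.] [ 0.3208 -0.1141] [200 119 131]
large_box_center 0.72 [262. 157.] [0.3413 0.0514] [168 137  23]
medium_box_center 0.75 [299. 167.] [0.4134 0.1424] [ 86 115  81]
small_box_center 0.75 [150. 221.] [ 0.4946 -0.3059] [175  45  31]
masher_center 0.92 [353. 160.] [0.4587 0.2908] [113  83  50]
masher_center 0.32 [401. 216.] [0.6941 0.3102] [116  73  39]
mill_center 0.62 [204. 190.] [ 0.4448 -0.1498] [75 42 24]
round_board 0.86 [320. 217.] [0.598  0.1336] [204 171 118]
square_board 0.95 [241. 247.] [ 0.6346 -0.0986] [207 174 120]
```

Emit:
arm_command(series=[{"linear":[0.013,-0.024,0.02],"twist":0,"grip":100},{"linear":[0.013,-0.024,0.02],"twist":0,"grip":100},{"linear":[0,0,0.04],"twist":0,"grip":100},{"linear":[0,0,0.04],"twist":0,"grip":100},{"linear":[0,0,0.0],"twist":0,"grip":100}])

```text
time: 4.35
tcp_pos: [0.4444, 0.0082, 0.1173]
eef_rot: [1.0, 0.0, -0.006, -0.001]
force: [-1.1, -0.2, -1.0]
width: 0.0854
grasp_force: 0.0
```

Run:
```python
from h import *
print(observe()["tcp_pos"],observe()["joints"])
im,C=look(qs=["large_box_center"],save="w2"); look("side",["large_box_center"])
K=cam("wrist");print(proj("wrist",[.4495,.006,.044]))
```

```text
[0.44444604 0.00817256 0.11728075] [-7.96075097e-02  1.41554559e-01  2.13122743e+00 -3.99064933e-05
  8.81759418e-01  1.49078250e+00]
large_box_center 0.69 [202. 303.] [0.335  0.0607] [226 191  51]
large_box_center 0.58 [260. 188.] [0.4512 0.0055] [175 135  88]
large_box_center 0.43 [464. 208.] [ 0.4332 -0.1671] [41 21 14]
large_box_center 0.75 [313. 205.] [ 0.3163 -0.104 ] [181 106 119]
large_box_center 0.6 [277. 227.] [0.3517 0.0546] [213 183  72]
[258.64188565 204.29587671]
```

View pics/w2.png

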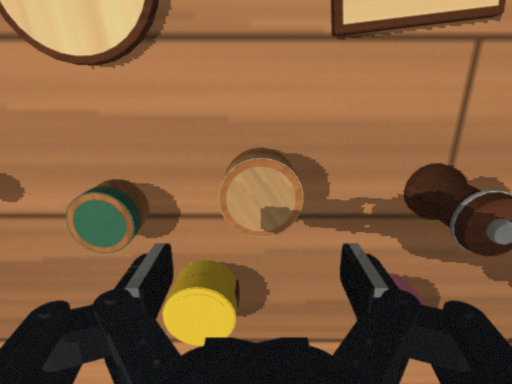

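Lid circle centre is at about (262,192), slightly ahead (+x) of the prediction (259,204). I'm re-measuring at rest.

Run:
```python
from h import *
print(observe()["tcp_pos"],ray("wrist",(262,192),.044))
im,C=look(qs=["large_box_center"])
g=cv2.medianBlur(cv2.cvtColor(im,cv2.COLOR_RGB2GRAY),5)
print(cv2.HoughCircles(g,cv2.HOUGH_GRADIENT,1,60,param1=80,param2=18,minRadius=36,maxRadius=46), proj("wrist",[.4495,.006,.044]))
```

```text
[0.45172847 0.00722755 0.12436538] [0.45958096 0.00345879 0.044     ]
large_box_center 0.94 [261. 196.] [0.4485 0.0038] [172 132  88]
large_box_center 0.65 [203. 304.] [0.3374 0.059 ] [229 192  54]
[[[477.5 221.5  38.2]
  [262.5 203.5  37.3]
  [ 97.5 241.5  42.1]
  [197.5 327.5  36.6]]] [258.56192276 204.48843447]
```

Emit:
arm_command(series=[{"linear":[-0.002,0.003,0.035],"twist":0,"grip":100},{"linear":[0,0,0.035],"twist":0,"grip":100},{"linear":[0,0,0.033],"twist":0,"grip":100},{"linear":[0,0,0],"twist":0,"grip":100},{"linear":[0,0,0],"twist":0,"grip":50}], squeeze=25)

```text
time: 5.15
tcp_pos: [0.4486, 0.0043, 0.0203]
eef_rot: [1.0, -0.0, 0.0, 0.0]
force: [0.3, -0.6, 0.5]
width: 0.073
grasp_force: 0.0
```

Emit:
arm_command(series=[{"linear":[0,0,0],"twist":0,"grip":50},{"linear":[0,0,0],"twist":0,"grip":50},{"linear":[0,0,0],"twist":0,"grip":50},{"linear":[0,0,0],"twist":0,"grip":50},{"linear":[0,0,0],"twist":0,"grip":50}])

```text
time: 5.65
tcp_pos: [0.4503, 0.0043, 0.0216]
eef_rot: [1.0, -0.0, 0.002, 0.0]
force: [-1.3, -0.9, 7.8]
width: 0.0616
grasp_force: 28.9
```

Emit:
arm_command(series=[{"linear":[0,0,0],"twist":0,"grip":100},{"linear":[0,0,0],"twist":0,"grip":100},{"linear":[0,0,0],"twist":-0.143,"grip":100},{"linear":[0,0,0],"twist":-0.143,"grip":100},{"linear":[0,0,0],"twist":-0.143,"grip":100}])

```text
time: 6.15
tcp_pos: [0.4475, 0.0045, 0.0193]
eef_rot: [0.976, 0.216, -0.0, -0.0]
force: [-0.2, -0.1, 0.2]
width: 0.085
grasp_force: 0.0
```

Emit:
arm_command(series=[{"linear":[0,0,0],"twist":-0.143,"grip":100},{"linear":[0,0,0],"twist":-0.143,"grip":100},{"linear":[0,0,0],"twist":-0.143,"grip":100},{"linear":[0,0,0],"twist":-0.143,"grip":100},{"linear":[0,0,0],"twist":-0.143,"grip":100}])

```text
time: 6.65
tcp_pos: [0.4475, 0.0045, 0.0192]
eef_rot: [0.839, 0.544, -0.0, -0.0]
force: [-0.3, 0.5, -0.1]
width: 0.0852
grasp_force: 0.0
```

Emit:
arm_command(series=[{"linear":[0,0,0],"twist":-0.143,"grip":100},{"linear":[0,0,0],"twist":-0.143,"grip":100},{"linear":[0,0,0],"twist":-0.141,"grip":100},{"linear":[0,0,0],"twist":0,"grip":100},{"linear":[0,0,0],"twist":0,"grip":50}])

```text
time: 7.15
tcp_pos: [0.4476, 0.0045, 0.0193]
eef_rot: [0.708, 0.706, -0.0, -0.0]
force: [-0.1, 0.3, -0.6]
width: 0.0734
grasp_force: 0.0
```

Emit:
arm_command(series=[{"linear":[0,0,0],"twist":0,"grip":50},{"linear":[0,0,0],"twist":0,"grip":50},{"linear":[0,0,0],"twist":0,"grip":50},{"linear":[0,0,0],"twist":0,"grip":50},{"linear":[0,0,0],"twist":0,"grip":50}], squeeze=40)

```text
time: 7.65
tcp_pos: [0.448, 0.0045, 0.0195]
eef_rot: [0.707, 0.707, 0.0, 0.0]
force: [-0.3, -0.4, 4.6]
width: 0.0618
grasp_force: 44.2
```

Emit:
arm_command(series=[{"linear":[0,0,-0.03],"twist":0,"grip":50},{"linear":[0,0,-0.04],"twist":0,"grip":50},{"linear":[-0.032,0.0215,-0.015],"twist":0,"grip":50},{"linear":[-0.032,0.0215,-0.015],"twist":0,"grip":50},{"linear":[-0.032,0.0215,-0.015],"twist":0,"grip":50}])

```text
time: 8.15
tcp_pos: [0.5125, -0.0923, 0.1347]
eef_rot: [0.707, 0.707, 0.0, 0.0]
force: [0.2, -0.2, -1.6]
width: 0.0615
grasp_force: 44.6
```

Emit:
arm_command(series=[{"linear":[-0.032,0.0215,-0.015],"twist":0,"grip":50},{"linear":[-0.032,0.0215,-0.015],"twist":0,"grip":50},{"linear":[-0.032,0.0215,-0.015],"twist":0,"grip":50},{"linear":[-0.032,0.0215,-0.015],"twist":0,"grip":50},{"linear":[-0.032,0.0215,-0.015],"twist":0,"grip":50}])

```text
time: 8.65
tcp_pos: [0.6199, -0.2526, 0.2085]
eef_rot: [0.707, 0.707, -0.0, -0.001]
force: [0.2, 0.0, -1.4]
width: 0.0613
grasp_force: 44.6
```

Emit:
arm_command(series=[{"linear":[0,0,0],"twist":0,"grip":50},{"linear":[0,0,0],"twist":0,"grip":50},{"linear":[0,0,0],"twist":0,"grip":50}])

```text
time: 8.95
tcp_pos: [0.6182, -0.2502, 0.2073]
eef_rot: [0.707, 0.707, -0.001, -0.002]
force: [-0.9, 0.8, -0.6]
width: 0.0617
grasp_force: 44.5
```

```bash
cat >> h.py <<'E'
def board(q,cam_="wrist",thr=.5):
    C=cam(cam_)
    for r in masks_of(cam_,q):
        if r["p"]<thr: continue
        cs=cv2.findContours(r["pixels"].astype(np.uint8),cv2.RETR_EXTERNAL,cv2.CHAIN_APPROX_NONE)[0]
        c=max(cs,key=cv2.contourArea)[:,0]
        P=np.array([ray(cam_,p,.012,C)[:2] for p in c],np.float32)
        print(q,round(r["p"],2),"px box",c.min(0),c.max(0),"rect",cv2.minAreaRect(P*1000),"circ",cv2.minEnclosingCircle(P*1000))
E
python3 - <<'E'
from h import *
print(observe()["tcp_pos"],observe()["width"],observe()["force"])
look(qs=["square_board","small_box_center"],save="w3"); board("square_board"); board("round_board")
E
```

```text
[ 0.61821741 -0.25023085  0.20728893] 0.06171533244191894 [-0.85907227  0.76535876 -0.61944351]
square_board 0.82 [268.  22.] [ 0.6291 -0.1008] [222 187 127]
small_box_center 0.66 [151. 213.] [ 0.4931 -0.3062] [165  37  31]
square_board 0.81 px box [205   0] [331  88] rect ((632.2761840820312, -119.2962646484375), (120.64163208007812, 83.17633819580078), 6.060884475708008) circ ((631.7852783203125, -118.24356079101562), 72.0035629272461)
```

View pics/w3.png

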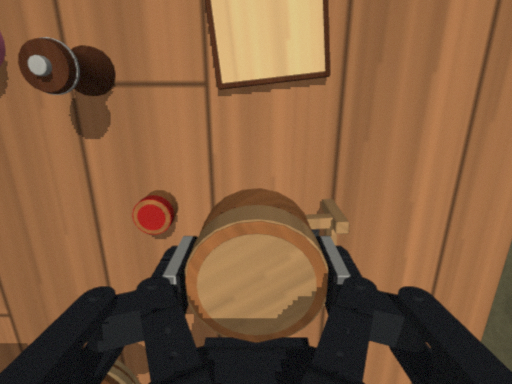

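Square board top is cut by the image edge; its near edge is at row ~85 (cols 215–330). This gives a centre of about (0.630, -0.101) rotated ~6°. Box is held well.

Emit:
arm_command(series=[{"linear":[0.038,0.003,0],"twist":0,"grip":50},{"linear":[0.038,0.003,0],"twist":0,"grip":50},{"linear":[0.038,0.003,0.02],"twist":0,"grip":50},{"linear":[0.035,0.003,0.02],"twist":0,"grip":50},{"linear":[0,0,0.04],"twist":0,"grip":50}])

```text
time: 9.7
tcp_pos: [0.6349, -0.098, 0.1323]
eef_rot: [0.705, 0.709, 0.003, 0.003]
force: [1.2, -0.9, -0.7]
width: 0.0616
grasp_force: 44.6
```

Emit:
arm_command(series=[{"linear":[0,0,0.04],"twist":0,"grip":50},{"linear":[0,0,0.03],"twist":0,"grip":50},{"linear":[0,0,0.01],"twist":0,"grip":50},{"linear":[0,0,0],"twist":0,"grip":50},{"linear":[0,0,0],"twist":0,"grip":50}])

```text
time: 10.2
tcp_pos: [0.6332, -0.1028, 0.0508]
eef_rot: [0.707, 0.707, 0.001, 0.001]
force: [0.6, -0.1, -0.5]
width: 0.0615
grasp_force: 44.5
```

Run:
```python
from h import *
o=observe();print(o["tcp_pos"],o["width"],o["force"])
for n in ("scene","side"):
    read_camera(n); board("square_board",n); board("round_board",n)
    im=read_camera(n); cv2.imwrite(f"pics/{n}b.png",im[...,::-1])
o=observe();print(o["tcp_pos"],o["width"],o["force"])
a=cv2.imread('pics/sceneb.png')[150:300,170:390];b=cv2.imread('pics/sideb.png')[130:280,140:360]
cv2.imwrite('pics/b.png',np.hstack([cv2.resize(x,(396,270)) for x in (a,b)]))
```

```text
[ 0.63315371 -0.10280547  0.05083077] 0.061543549005860745 [ 0.58180873 -0.09125654 -0.5003516 ]
square_board 0.94 px box [210 224] [270 269] rect ((634.5995483398438, -103.39714813232422), (123.15535736083984, 121.92182159423828), 4.685405254364014) circ ((633.5574951171875, -103.24302673339844), 82.00541687011719)
round_board 0.86 px box [301 199] [344 234] rect ((606.289306640625, 133.32579040527344), (116.4754409790039, 124.04682159423828), 30.85344886779785) circ ((606.143798828125, 133.02267456054688), 63.41694641113281)
square_board 0.63 px box [203 174] [250 195] rect ((622.7459716796875, -92.00365447998047), (126.28643798828125, 137.89871215820312), 5.718352794647217) circ ((622.3598022460938, -91.55252075195312), 82.25767517089844)
round_board 0.6 px box [168 208] [208 233] rect ((596.6300048828125, 145.56333923339844), (116.68154907226562, 130.8284912109375), 36.47178268432617) circ ((597.0811157226562, 144.98301696777344), 66.19672393798828)
[ 0.63227727 -0.1026833   0.05011288] 0.06198570300140666 [-0.03482792 -0.07848466 -0.44997777]
```

View pics/b.png

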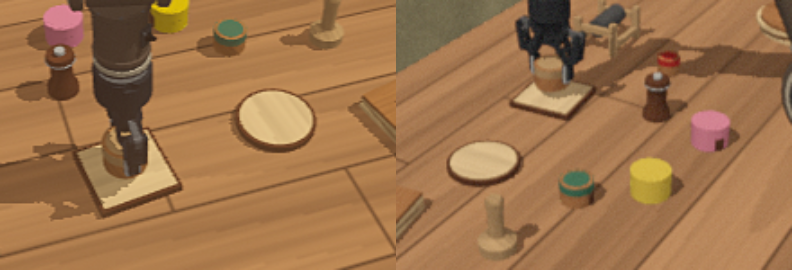

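Box hangs about 18 mm above the middle of the square board; lowering it the rest of the way.

Emit:
arm_command(series=[{"linear":[0.001,-0.002,0.008],"twist":0,"grip":50},{"linear":[0,0,0.006],"twist":0,"grip":50},{"linear":[0,0,0.004],"twist":0,"grip":50},{"linear":[0,0,0],"twist":0,"grip":50},{"linear":[0,0,0],"twist":0,"grip":50}])

```text
time: 11.1
tcp_pos: [0.629, -0.1013, 0.0316]
eef_rot: [0.707, 0.707, -0.001, -0.001]
force: [-3.6, -0.3, 5.4]
width: 0.0617
grasp_force: 45.5
```

Emit:
arm_command(series=[{"linear":[0,0,0],"twist":0,"grip":50},{"linear":[0,0,0],"twist":0,"grip":50}])

```text
time: 11.3
tcp_pos: [0.629, -0.1013, 0.0316]
eef_rot: [0.707, 0.707, -0.001, -0.001]
force: [-3.7, 0.9, 6.1]
width: 0.0618
grasp_force: 45.4
```

Emit:
arm_command(series=[{"linear":[0,0,0],"twist":0,"grip":100},{"linear":[0,0,0],"twist":0,"grip":100},{"linear":[0,0,0],"twist":0,"grip":100},{"linear":[0,0,-0.03],"twist":0,"grip":100},{"linear":[0,0,-0.05],"twist":0,"grip":100}])

```text
time: 11.8
tcp_pos: [0.6258, -0.1006, 0.1071]
eef_rot: [0.707, 0.707, -0.003, -0.004]
force: [0.6, -1.3, 0.3]
width: 0.0856
grasp_force: 0.0
```

Emit:
arm_command(series=[{"linear":[0,0,-0.05],"twist":0,"grip":100},{"linear":[0.02,-0.04,-0.02],"twist":0,"grip":100},{"linear":[0.02,-0.04,-0.02],"twist":0,"grip":100},{"linear":[0,0,0],"twist":0,"grip":100},{"linear":[0,0,0],"twist":0,"grip":100}])

```text
time: 12.3
tcp_pos: [0.5498, -0.0613, 0.202]
eef_rot: [0.707, 0.707, 0.001, 0.001]
force: [0.8, 0.7, -1.1]
width: 0.085
grasp_force: 0.0
```

Emit:
arm_command(series=[{"linear":[0,0,0],"twist":0,"grip":100},{"linear":[0,0,0],"twist":0,"grip":100}])

```text
time: 12.5
tcp_pos: [0.5506, -0.062, 0.2006]
eef_rot: [0.707, 0.707, -0.0, -0.0]
force: [0.9, -0.7, -0.1]
width: 0.0851
grasp_force: 0.0
```

```bash
cat >> h.py <<'E'
def top(q,z,cam_="wrist"):
    """contour of thing back-projected at lid height"""
    C=cam(cam_)
    for r in masks_of(cam_,q)[:3]:
        c=max(cv2.findContours(r["pixels"].astype(np.uint8),cv2.RETR_EXTERNAL,cv2.CHAIN_APPROX_NONE)[0],key=cv2.contourArea)[:,0]
        P=np.array([ray(cam_,p,z,C)[:2] for p in c],np.float32)
        print("mask",q,round(r["p"],2),c.min(0),c.max(0),"xy mm",P.min(0)*1000,P.max(0)*1000)
E
python3 - <<'E'
from h import *
o=observe();print(o["tcp_pos"])
look(save="w4",qs=["large_box_center","medium_box_center","round_board","square_board"]); board("round_board"); board("square_board"); top("large_box_center",.056); top("medium_box_center",.038)
E
```

```text
[ 0.55061942 -0.06202221  0.20056021]
large_box_center 0.92 [ 59. 216.] [ 0.3228 -0.1173] [220 120 140]
large_box_center 0.85 [325. 205.] [ 0.6291 -0.1035] [173 130  87]
large_box_center 0.63 [33. 48.] [0.3354 0.0588] [218 181  50]
round_board 0.83 px box [261   0] [359  29] rect ((600.9837646484375, 89.58889770507812), (24.580839157104492, 93.01202392578125), 89.99089813232422) circ ((600.985595703125, 101.72283172607422), 46.50638198852539)
square_board 0.63 px box [269 142] [376 246] rect ((628.37451171875, -97.8836441040039), (119.845947265625, 122.42658996582031), 6.402870178222656) circ ((627.797607421875, -98.26551055908203), 82.14151763916016)
mask large_box_center 0.85 [0 4] [79 84] xy mm [324.7657    25.795734] [397.4093    87.833626]
mask large_box_center 0.79 [297 173] [363 241] xy mm [ 591.3466  -130.50882] [659.8579   -56.081745]
mask large_box_center 0.6 [ 16 185] [ 95 250] xy mm [ 301.76944 -141.47227] [385.82117 -68.50556]
```

View pics/w4.png

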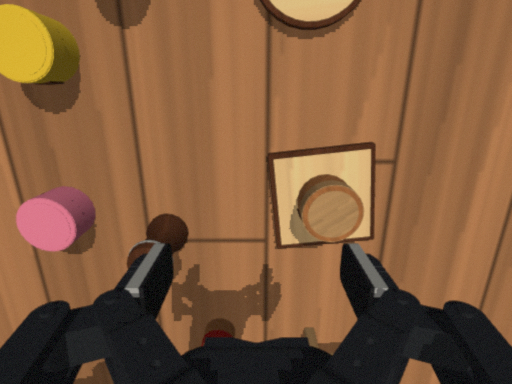

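Large box sits centred on the square board: lid centre at (332,209), board spans cols 268–376, rows 142–246. Next is the medium box.

Emit:
arm_command(series=[{"linear":[0.03,-0.03,0],"twist":0,"grip":100},{"linear":[0.03,-0.03,0],"twist":0,"grip":100},{"linear":[0.03,-0.03,0],"twist":0,"grip":100},{"linear":[0.03,-0.03,0],"twist":0,"grip":100},{"linear":[0,0,0],"twist":0,"grip":100}])

```text
time: 13.45
tcp_pos: [0.4255, 0.0609, 0.2004]
eef_rot: [0.706, 0.708, -0.001, -0.002]
force: [0.1, -0.1, -0.7]
width: 0.0856
grasp_force: 0.0
```

Emit:
arm_command(series=[{"linear":[0,0,0],"twist":0,"grip":100},{"linear":[0,0,0],"twist":0,"grip":100},{"linear":[0,0,0],"twist":0,"grip":100}])

```text
time: 13.75
tcp_pos: [0.4311, 0.0578, 0.2017]
eef_rot: [0.708, 0.707, 0.0, 0.001]
force: [-0.3, 0.3, -0.3]
width: 0.0854
grasp_force: 0.0
```

Run:
```python
from h import *
print(observe()["tcp_pos"])
look(save="w5",qs=["medium_box_center","masher_center","round_board"]); board("round_board"); top("medium_box_center",.038); print(observe()["tcp_pos"])
```

```text
[0.43109041 0.05775144 0.20167574]
medium_box_center 0.84 [248.  94.] [0.4227 0.1362] [ 57 100  75]
round_board 0.62 [414.  91.] [0.6013 0.1388] [218 180 124]
round_board 0.87 px box [360  29] [478 149] rect ((598.9092407226562, 138.7462921142578), (120.84170532226562, 117.5296401977539), 21.994787216186523) circ ((598.9288330078125, 138.72933959960938), 60.60741424560547)
mask medium_box_center 0.61 [222  67] [276 125] xy mm [397.18903 107.69326] [449.3821 160.8494]
[0.43003605 0.05813073 0.20115812]
```

View pics/w5.png

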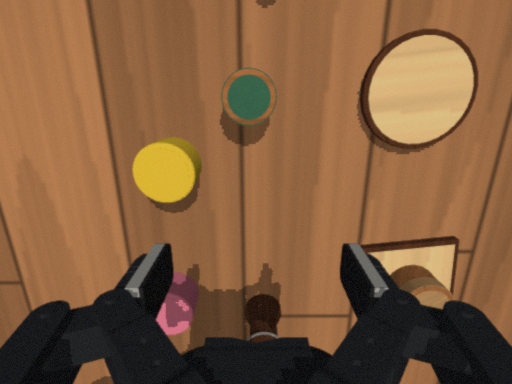

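Medium box at (249,97) and the round board centred at (419,89), i.e. about (0.423, 0.135) and (0.601, 0.139).

Emit:
arm_command(series=[{"linear":[0.0385,-0.0035,0.01],"twist":0,"grip":100},{"linear":[0.0385,-0.0035,0.02],"twist":0,"grip":100},{"linear":[0,0,0.04],"twist":0,"grip":100},{"linear":[0,0,0.04],"twist":0,"grip":100},{"linear":[0,0,0.04],"twist":0,"grip":100}])

```text
time: 14.55
tcp_pos: [0.4233, 0.136, 0.0503]
eef_rot: [0.707, 0.707, 0.001, 0.001]
force: [-0.5, 0.4, 0.7]
width: 0.0856
grasp_force: 0.0
```

Emit:
arm_command(series=[{"linear":[0,0,0.022],"twist":0,"grip":100},{"linear":[0,0,0.01],"twist":0,"grip":100},{"linear":[0,0,0],"twist":0,"grip":100},{"linear":[0,0,0],"twist":0,"grip":100},{"linear":[0,0,0],"twist":0,"grip":40}], squeeze=25)

```text
time: 15.05
tcp_pos: [0.4245, 0.1358, 0.0208]
eef_rot: [0.707, 0.707, 0.001, 0.001]
force: [-1.1, -0.2, -0.5]
width: 0.0733
grasp_force: 0.0
```

Emit:
arm_command(series=[{"linear":[0,0,0],"twist":0,"grip":40},{"linear":[0,0,0],"twist":0,"grip":40},{"linear":[0,0,0],"twist":0,"grip":40},{"linear":[0,0,0],"twist":0,"grip":40},{"linear":[0,0,0],"twist":0,"grip":40}])

```text
time: 15.55
tcp_pos: [0.424, 0.1357, 0.0208]
eef_rot: [0.707, 0.707, 0.001, 0.001]
force: [-0.7, 0.5, 6.2]
width: 0.0524
grasp_force: 25.6
```

Emit:
arm_command(series=[{"linear":[0,0,0],"twist":0,"grip":100},{"linear":[0,0,0],"twist":0,"grip":100},{"linear":[0,0,0],"twist":0.143,"grip":100},{"linear":[0,0,0],"twist":0.143,"grip":100},{"linear":[0,0,0],"twist":0.143,"grip":100}])

```text
time: 16.05
tcp_pos: [0.4227, 0.1355, 0.0193]
eef_rot: [0.843, 0.538, -0.0, -0.0]
force: [0.4, -0.4, 0.2]
width: 0.0856
grasp_force: 0.0
```

Emit:
arm_command(series=[{"linear":[0,0,0],"twist":0.143,"grip":100},{"linear":[0,0,0],"twist":0.143,"grip":100},{"linear":[0,0,0],"twist":0.143,"grip":100},{"linear":[0,0,0],"twist":0.143,"grip":100},{"linear":[0,0,0],"twist":0.143,"grip":100}])

```text
time: 16.55
tcp_pos: [0.4227, 0.1355, 0.0193]
eef_rot: [0.978, 0.209, -0.0, -0.0]
force: [0.3, 0.2, -0.3]
width: 0.0854
grasp_force: 0.0
```

Emit:
arm_command(series=[{"linear":[0,0,0],"twist":0.143,"grip":100},{"linear":[0,0,0],"twist":0.143,"grip":100},{"linear":[0,0,0],"twist":0.141,"grip":100},{"linear":[0,0,0],"twist":0,"grip":100},{"linear":[0,0,0],"twist":0,"grip":40}])

```text
time: 17.05
tcp_pos: [0.4227, 0.1355, 0.0193]
eef_rot: [1.0, 0.001, -0.0, 0.0]
force: [-0.2, -0.4, 0.1]
width: 0.0734
grasp_force: 0.0
```

Emit:
arm_command(series=[{"linear":[0,0,0],"twist":0,"grip":40},{"linear":[0,0,0],"twist":0,"grip":40},{"linear":[0,0,0],"twist":0,"grip":40},{"linear":[0,0,0],"twist":0,"grip":40},{"linear":[0,0,0],"twist":0,"grip":40}], squeeze=40)

```text
time: 17.55
tcp_pos: [0.4228, 0.1354, 0.0197]
eef_rot: [1.0, 0.0, -0.0, 0.0]
force: [-1.5, -1.3, 5.3]
width: 0.0516
grasp_force: 41.8
```

Emit:
arm_command(series=[{"linear":[0,0,-0.03],"twist":0,"grip":40},{"linear":[0,0,-0.045],"twist":0,"grip":40},{"linear":[0.0195,0.039,-0.017],"twist":0,"grip":40},{"linear":[0.0195,0.039,-0.017],"twist":0,"grip":40},{"linear":[0.0195,0.039,-0.017],"twist":0,"grip":40}])

```text
time: 18.05
tcp_pos: [0.4817, 0.0176, 0.1462]
eef_rot: [1.0, 0.001, 0.0, -0.0]
force: [1.0, -0.0, -1.5]
width: 0.0515
grasp_force: 42.4
```

Emit:
arm_command(series=[{"linear":[0.0195,0.039,-0.017],"twist":0,"grip":40},{"linear":[0.0195,0.039,-0.017],"twist":0,"grip":40},{"linear":[0.0195,0.039,-0.017],"twist":0,"grip":40},{"linear":[0,0,0],"twist":0,"grip":40},{"linear":[0,0,0],"twist":0,"grip":40}])

```text
time: 18.55
tcp_pos: [0.5399, -0.0995, 0.1962]
eef_rot: [1.0, -0.001, 0.0, -0.0]
force: [0.0, 1.0, -1.6]
width: 0.0517
grasp_force: 42.4
```

Emit:
arm_command(series=[{"linear":[0,0,0],"twist":0,"grip":40},{"linear":[0,0,0],"twist":0,"grip":40},{"linear":[0,0,0],"twist":0,"grip":40}])

```text
time: 18.85
tcp_pos: [0.5388, -0.0973, 0.1954]
eef_rot: [1.0, 0.001, -0.001, -0.0]
force: [-0.1, -0.3, -0.8]
width: 0.0515
grasp_force: 42.4
```

Run:
```python
from h import *
print(observe()["tcp_pos"])
im,C=look(save="w6",qs=["large_box_center","square_board"]); board("square_board"); top("large_box_center",.056); print(observe()["tcp_pos"])
```

```text
[ 0.53879343 -0.09726992  0.19539792]
large_box_center 0.95 [273. 327.] [ 0.3267 -0.1188] [225 122 144]
large_box_center 0.88 [261.  82.] [ 0.6282 -0.101 ] [191 145  95]
square_board 0.82 px box [193   7] [321 144] rect ((629.9991455078125, -101.50276947021484), (120.96025085449219, 120.6950912475586), 6.164775371551514) circ ((630.233642578125, -101.19580841064453), 82.8255386352539)
mask large_box_center 0.93 [226  39] [298 116] xy mm [ 598.9153  -133.53075] [661.58734  -70.691696]
mask large_box_center 0.88 [249 313] [298 341] xy mm [ 339.6931  -146.44168] [380.4804  -88.94587]
mask large_box_center 0.48 [135 338] [153 352] xy mm [322.49344   24.326197] [343.91895   48.153797]
[ 0.53970743 -0.09812759  0.19625043]
```

View pics/w6.png

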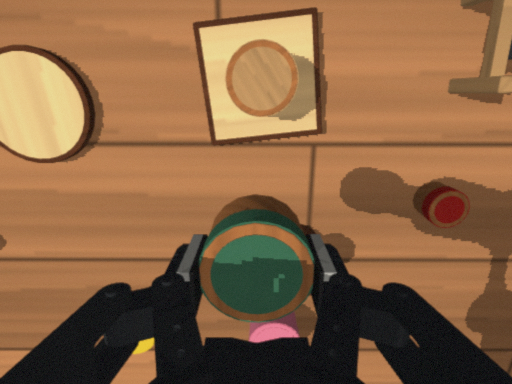

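Large box is centred on the board (lid centre (262,77), board centre (258,76)), and the medium box is held upright.

Emit:
arm_command(series=[{"linear":[0.03,0.0015,0],"twist":0,"grip":40},{"linear":[0.03,0.001,0],"twist":0,"grip":40},{"linear":[0.03,0.001,0.02],"twist":0,"grip":40},{"linear":[0,0,0.04],"twist":0,"grip":40},{"linear":[0,0,0.04],"twist":0,"grip":40}])

```text
time: 19.6
tcp_pos: [0.6321, -0.1023, 0.0964]
eef_rot: [1.0, 0.0, 0.002, 0.0]
force: [-0.6, -0.5, -1.7]
width: 0.0519
grasp_force: 42.4
```

Emit:
arm_command(series=[{"linear":[0,0,0.01],"twist":0,"grip":40},{"linear":[0,0,0],"twist":0,"grip":40},{"linear":[0,0,0],"twist":0,"grip":40},{"linear":[0,0,0],"twist":0,"grip":40},{"linear":[0,0,0],"twist":0,"grip":40}])

```text
time: 20.1
tcp_pos: [0.6316, -0.1025, 0.089]
eef_rot: [1.0, -0.0, 0.002, 0.001]
force: [-0.5, 0.3, -0.7]
width: 0.0518
grasp_force: 42.5
```

Emit:
arm_command(series=[{"linear":[-0.002,-0.001,0.005],"twist":0,"grip":40},{"linear":[0,0,0.005],"twist":0,"grip":40},{"linear":[0,0,0.004],"twist":0,"grip":40},{"linear":[0,0,0],"twist":0,"grip":40},{"linear":[0,0,0],"twist":0,"grip":40}])

```text
time: 20.6
tcp_pos: [0.628, -0.1011, 0.0757]
eef_rot: [1.0, -0.0, -0.0, -0.0]
force: [-6.6, 2.0, 15.7]
width: 0.0516
grasp_force: 43.9
```

Emit:
arm_command(series=[{"linear":[0,0,0],"twist":0,"grip":40},{"linear":[0,0,0],"twist":0,"grip":40}])

```text
time: 20.8
tcp_pos: [0.628, -0.1011, 0.0757]
eef_rot: [1.0, -0.0, -0.0, -0.0]
force: [-7.2, 1.7, 15.7]
width: 0.0516
grasp_force: 43.9
```

Emit:
arm_command(series=[{"linear":[0,0,-0.001],"twist":0,"grip":40},{"linear":[0,0,0],"twist":0,"grip":100},{"linear":[0,0,0],"twist":0,"grip":100},{"linear":[0,0,0],"twist":0,"grip":100},{"linear":[0,0,-0.03],"twist":0,"grip":100}])

```text
time: 21.3
tcp_pos: [0.6232, -0.1001, 0.0981]
eef_rot: [1.0, -0.0, -0.006, -0.001]
force: [-0.5, 0.6, 0.3]
width: 0.0854
grasp_force: 0.0
```

Emit:
arm_command(series=[{"linear":[0,0,-0.05],"twist":0,"grip":100},{"linear":[-0.035,0.025,-0.02],"twist":0,"grip":100},{"linear":[-0.04,0.03,0],"twist":0,"grip":100},{"linear":[-0.04,0.03,0],"twist":0,"grip":100},{"linear":[-0.04,0.03,0],"twist":0,"grip":100}])

```text
time: 21.8
tcp_pos: [0.4712, -0.2167, 0.1732]
eef_rot: [1.0, 0.0, 0.0, 0.0]
force: [0.6, -0.4, 0.0]
width: 0.0854
grasp_force: 0.0
```

Emit:
arm_command(series=[{"linear":[0,0,0],"twist":0,"grip":100},{"linear":[0,0,0],"twist":0,"grip":100},{"linear":[0,0,0],"twist":0,"grip":100},{"linear":[0,0,0],"twist":0,"grip":100}])

```text
time: 22.2
tcp_pos: [0.4739, -0.2154, 0.1733]
eef_rot: [1.0, 0.001, 0.0, -0.0]
force: [0.2, 0.7, -0.5]
width: 0.0853
grasp_force: 0.0
```

Run:
```python
from h import *
print(observe()["tcp_pos"])
im,C=look(save="w7",qs=["medium_box_center","small_box_center","square_board"]); top("medium_box_center",.094);top("large_box_center",.056);top("small_box_center",.036); print(observe()["tcp_pos"])
```

```text
[ 0.47394434 -0.21541851  0.17328677]
small_box_center 0.87 [345. 153.] [ 0.4968 -0.3026] [172  37  32]
mask large_box_center 0.82 [157 268] [205 337] xy mm [ 302.52826 -163.18915] [ 388.69458 -110.59504]
mask large_box_center 0.64 [  0 256] [ 59 326] xy mm [316.85742  -17.606092] [401.8233    56.607395]
mask large_box_center 0.62 [75  0] [161  40] xy mm [ 590.9646 -144.1645] [617.5936  -78.81594]
mask small_box_center 0.95 [322 127] [375 176] xy mm [ 477.1535  -325.32977] [ 523.1551  -275.27768]
[ 0.47300672 -0.21569055  0.17316543]
```

View pics/w7.png

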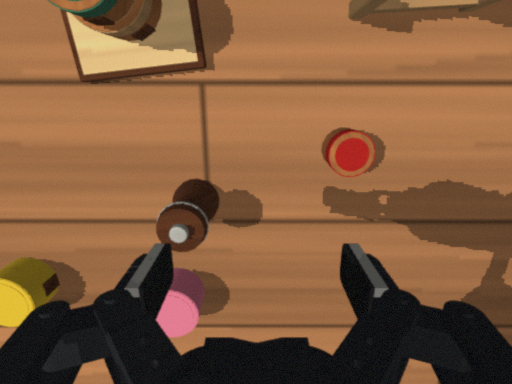

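Red small box's lid is at (351,154), i.e. about (0.498, -0.303); the mill is at (183,225).

Emit:
arm_command(series=[{"linear":[0.0125,0.044,0],"twist":0,"grip":100},{"linear":[0.0125,0.044,0.01],"twist":0,"grip":100},{"linear":[0,0,0.04],"twist":0,"grip":100},{"linear":[0,0,0.04],"twist":0,"grip":100},{"linear":[0,0,0.04],"twist":0,"grip":100}])

```text
time: 23.05
tcp_pos: [0.4981, -0.3047, 0.0422]
eef_rot: [1.0, -0.0, 0.001, 0.0]
force: [-0.7, 0.5, 0.1]
width: 0.0853
grasp_force: 0.0
```

Emit:
arm_command(series=[{"linear":[0,0,0.014],"twist":0,"grip":100},{"linear":[0,0,0.01],"twist":0,"grip":100},{"linear":[0,0,0],"twist":0,"grip":100},{"linear":[0,0,0],"twist":0,"grip":100},{"linear":[0,0,0],"twist":0,"grip":30}], squeeze=25)

```text
time: 23.55
tcp_pos: [0.4994, -0.3051, 0.0215]
eef_rot: [1.0, -0.0, 0.002, 0.001]
force: [0.6, 1.0, 0.3]
width: 0.0731
grasp_force: 0.0
```

Emit:
arm_command(series=[{"linear":[0,0,0],"twist":0,"grip":30},{"linear":[0,0,0],"twist":0,"grip":30},{"linear":[0,0,0],"twist":0,"grip":30},{"linear":[0,0,0],"twist":0,"grip":30},{"linear":[0,0,0],"twist":0,"grip":30}])

```text
time: 24.05
tcp_pos: [0.4985, -0.3046, 0.0206]
eef_rot: [1.0, -0.0, 0.001, 0.001]
force: [-0.8, 0.8, 6.0]
width: 0.0418
grasp_force: 26.0
```

Emit:
arm_command(series=[{"linear":[0,0,0],"twist":0,"grip":100},{"linear":[0,0,0],"twist":0,"grip":100},{"linear":[0,0,0],"twist":-0.143,"grip":100},{"linear":[0,0,0],"twist":-0.143,"grip":100},{"linear":[0,0,0],"twist":-0.143,"grip":100}])

```text
time: 24.55
tcp_pos: [0.4973, -0.3038, 0.0187]
eef_rot: [0.976, 0.216, -0.0, -0.0]
force: [-0.3, -1.3, 0.2]
width: 0.0854
grasp_force: 0.0
```

Emit:
arm_command(series=[{"linear":[0,0,0],"twist":-0.143,"grip":100},{"linear":[0,0,0],"twist":-0.143,"grip":100},{"linear":[0,0,0],"twist":-0.143,"grip":100},{"linear":[0,0,0],"twist":-0.143,"grip":100},{"linear":[0,0,0],"twist":-0.143,"grip":100}])

```text
time: 25.05
tcp_pos: [0.4973, -0.3037, 0.0187]
eef_rot: [0.839, 0.544, -0.0, -0.001]
force: [-0.5, 0.2, -0.2]
width: 0.0854
grasp_force: 0.0
```

Emit:
arm_command(series=[{"linear":[0,0,0],"twist":-0.143,"grip":100},{"linear":[0,0,0],"twist":-0.143,"grip":100},{"linear":[0,0,0],"twist":-0.141,"grip":100},{"linear":[0,0,0],"twist":0,"grip":100},{"linear":[0,0,0],"twist":0,"grip":30}])

```text
time: 25.55
tcp_pos: [0.4974, -0.3038, 0.0189]
eef_rot: [0.708, 0.706, -0.0, -0.0]
force: [0.0, -0.1, 0.3]
width: 0.0729
grasp_force: 0.0
```

Emit:
arm_command(series=[{"linear":[0,0,0],"twist":0,"grip":30},{"linear":[0,0,0],"twist":0,"grip":30},{"linear":[0,0,0],"twist":0,"grip":30},{"linear":[0,0,0],"twist":0,"grip":30},{"linear":[0,0,0],"twist":0,"grip":30}], squeeze=40)

```text
time: 26.05
tcp_pos: [0.498, -0.3042, 0.0195]
eef_rot: [0.707, 0.707, 0.0, 0.0]
force: [0.0, -0.8, 1.5]
width: 0.0417
grasp_force: 40.7
```

Emit:
arm_command(series=[{"linear":[0,0,-0.03],"twist":0,"grip":30},{"linear":[0,0,-0.045],"twist":0,"grip":30},{"linear":[0,0,-0.045],"twist":0,"grip":30},{"linear":[0,0,-0.03],"twist":0,"grip":30},{"linear":[0.026,0.033,-0.02],"twist":0,"grip":30}])

```text
time: 26.55
tcp_pos: [0.5293, -0.281, 0.1922]
eef_rot: [0.709, 0.705, -0.001, 0.001]
force: [1.2, -0.4, -0.4]
width: 0.0418
grasp_force: 40.8
```

Emit:
arm_command(series=[{"linear":[0.026,0.033,-0.02],"twist":0,"grip":30},{"linear":[0.026,0.033,-0.02],"twist":0,"grip":30},{"linear":[0.026,0.033,-0.02],"twist":0,"grip":30},{"linear":[0,0,0],"twist":0,"grip":30},{"linear":[0,0,0],"twist":0,"grip":30}])

```text
time: 27.05
tcp_pos: [0.6301, -0.1992, 0.2493]
eef_rot: [0.706, 0.708, -0.0, 0.0]
force: [-0.8, 0.1, -0.6]
width: 0.0414
grasp_force: 40.9
```

Emit:
arm_command(series=[{"linear":[0,0,0],"twist":0,"grip":30},{"linear":[0,0,0],"twist":0,"grip":30},{"linear":[0,0,0],"twist":0,"grip":30}])

```text
time: 27.35
tcp_pos: [0.6283, -0.2008, 0.2481]
eef_rot: [0.708, 0.707, -0.0, -0.001]
force: [0.4, 0.2, -0.5]
width: 0.0417
grasp_force: 40.8
```

Run:
```python
from h import *
print(observe()["tcp_pos"])
im,C=look(save="w8",qs=["medium_box_center","large_box_center","square_board"]); board("square_board"); top("medium_box_center",.094);top("large_box_center",.056); print(observe()["tcp_pos"])
print(proj("wrist",[.629,-.101,.094],C))
```

```text
[ 0.628336   -0.20081067  0.24814851]
medium_box_center 0.66 [257.  66.] [ 0.6294 -0.0925] [ 62 107  82]
square_board 0.61 px box [199  11] [310 131] rect ((630.7572021484375, -100.48764038085938), (121.53084564208984, 120.74014282226562), 6.260762691497803) circ ((630.560302734375, -99.92236328125), 82.97096252441406)
mask large_box_center 0.75 [227  66] [283 104] xy mm [ 599.403   -131.85905] [657.76544  -94.335526]
mask large_box_center 0.74 [ 0 64] [ 34 119] xy mm [ 352.04126 -147.48987] [394.9435   -92.431755]
[ 0.62964223 -0.20022903  0.24931335]
[256.65227172  69.93665142]
```

View pics/w8.png

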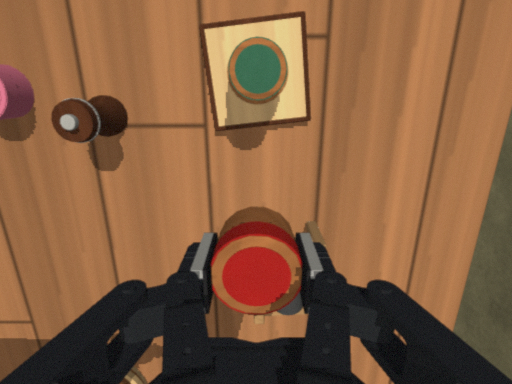

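Medium box's lid centre is at (258,68), against a prediction of (257,70), so it's stacked well. Placing the small box on it.

Emit:
arm_command(series=[{"linear":[0.034,0,0],"twist":0,"grip":30},{"linear":[0.034,0,0],"twist":0,"grip":30},{"linear":[0.031,0,0.02],"twist":0,"grip":30},{"linear":[0,0,0.04],"twist":0,"grip":30},{"linear":[0,0,0.04],"twist":0,"grip":30}])

```text
time: 28.2
tcp_pos: [0.6311, -0.0999, 0.15]
eef_rot: [0.706, 0.708, 0.001, 0.002]
force: [1.0, -0.2, -2.1]
width: 0.0414
grasp_force: 40.9
```

Emit:
arm_command(series=[{"linear":[0,0,0.022],"twist":0,"grip":30},{"linear":[0,0,0],"twist":0,"grip":30},{"linear":[0,0,0],"twist":0,"grip":30},{"linear":[0,0,0],"twist":0,"grip":30},{"linear":[0,0,0],"twist":0,"grip":30}])

```text
time: 28.7
tcp_pos: [0.6315, -0.1016, 0.1298]
eef_rot: [0.707, 0.707, 0.001, 0.002]
force: [0.1, 0.2, 0.4]
width: 0.0414
grasp_force: 40.9
```

Emit:
arm_command(series=[{"linear":[0.001,-0.001,0.006],"twist":0,"grip":30},{"linear":[0,0,0.006],"twist":0,"grip":30},{"linear":[0,0,0.003],"twist":0,"grip":30},{"linear":[0,0,0],"twist":0,"grip":30},{"linear":[0,0,0],"twist":0,"grip":30}])

```text
time: 29.2
tcp_pos: [0.6286, -0.1, 0.1135]
eef_rot: [0.707, 0.707, -0.0, -0.0]
force: [-2.4, -0.4, 6.7]
width: 0.0417
grasp_force: 41.6
```

Emit:
arm_command(series=[{"linear":[0,0,0],"twist":0,"grip":30},{"linear":[0,0,0],"twist":0,"grip":30}])

```text
time: 29.4
tcp_pos: [0.6286, -0.1, 0.1135]
eef_rot: [0.707, 0.707, -0.0, -0.0]
force: [-3.0, 0.9, 7.3]
width: 0.0414
grasp_force: 41.6
```

Emit:
arm_command(series=[{"linear":[0,0,0],"twist":0,"grip":100},{"linear":[0,0,0],"twist":0,"grip":100},{"linear":[0,0,0],"twist":0,"grip":100},{"linear":[0,0,-0.03],"twist":0,"grip":100},{"linear":[0,0,-0.045],"twist":0,"grip":100}])

```text
time: 29.9
tcp_pos: [0.6255, -0.0993, 0.1835]
eef_rot: [0.707, 0.707, -0.003, -0.004]
force: [-0.4, 0.4, 0.5]
width: 0.0853
grasp_force: 0.0
```

Emit:
arm_command(series=[{"linear":[0,0,-0.03],"twist":0,"grip":100},{"linear":[0.04,-0.022,0],"twist":0,"grip":100},{"linear":[0.04,-0.022,0],"twist":0,"grip":100},{"linear":[0.04,-0.022,0],"twist":0,"grip":100},{"linear":[0.04,-0.022,0],"twist":0,"grip":100}])

```text
time: 30.4
tcp_pos: [0.5396, 0.0612, 0.2171]
eef_rot: [0.707, 0.707, 0.0, -0.0]
force: [0.6, -0.3, -1.3]
width: 0.0857
grasp_force: 0.0
```

Emit:
arm_command(series=[{"linear":[0.04,-0.022,0],"twist":0,"grip":100},{"linear":[0.04,-0.022,0],"twist":0,"grip":100},{"linear":[0.04,-0.022,0],"twist":0,"grip":100},{"linear":[0.04,-0.022,0],"twist":0,"grip":100},{"linear":[0,0,0],"twist":0,"grip":100}])

```text
time: 30.9
tcp_pos: [0.4497, 0.2239, 0.217]
eef_rot: [0.705, 0.709, -0.0, -0.001]
force: [0.0, -0.5, -0.1]
width: 0.0851
grasp_force: 0.0
```

Emit:
arm_command(series=[{"linear":[0,0,0],"twist":0,"grip":100},{"linear":[0,0,0],"twist":0,"grip":100},{"linear":[0,0,0],"twist":0,"grip":100}])

```text
time: 31.2
tcp_pos: [0.4534, 0.2189, 0.2172]
eef_rot: [0.708, 0.706, -0.0, 0.0]
force: [0.6, 0.0, -0.6]
width: 0.0858
grasp_force: 0.0
```

Run:
```python
from h import *
o=observe();print(o["tcp_pos"],o["joints"][5])
im,C=look(save="w9",qs=["masher_center","round_board"]); top("masher_center",.0); print(observe()["tcp_pos"])
a=read_camera("scene")[170:290,180:330]; b=read_camera("side")[120:240,180:330]; 
c=np.vstack([cv2.resize(x,(450,288),interpolation=2) for x in (a,b)])[...,::-1]
w=cv2.resize(im[:300],(340,200))[...,::-1]; p=np.zeros((576,340,3),np.uint8); p[:200]=w
cv2.imwrite("pics/m9.png",np.hstack([c,p]))
```

```text
[0.45343757 0.21889953 0.21720341] 0.36545645656301723
masher_center 0.55 [256. 101.] [0.4532 0.2912] [160 124  81]
round_board 0.76 [372. 222.] [0.6044 0.1383] [219 180 123]
mask masher_center 0.84 [233  72] [282 124] xy mm [426.8917  263.92035] [482.96283 320.5747 ]
[0.45324129 0.21910366 0.21721061]
```

View pics/m9.png

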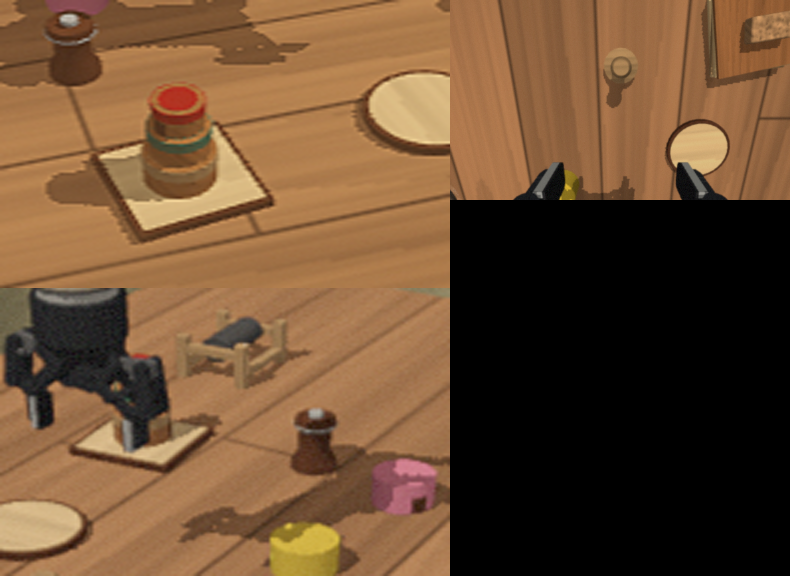

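Tower stands neat and centred on the square board; the masher foot is centred near (0.4545, 0.292). Next I grip the masher.

Emit:
arm_command(series=[{"linear":[0.036,0.001,0],"twist":0,"grip":100},{"linear":[0.0365,0,0],"twist":0,"grip":100},{"linear":[0,0,0.045],"twist":0,"grip":100},{"linear":[0,0,0.045],"twist":0,"grip":100},{"linear":[0,0,0.045],"twist":0,"grip":100}])

```text
time: 32.0
tcp_pos: [0.4543, 0.293, 0.0815]
eef_rot: [0.707, 0.707, 0.001, 0.0]
force: [-1.0, -0.4, -0.0]
width: 0.0852
grasp_force: 0.0
```

Emit:
arm_command(series=[{"linear":[0,0,0.03],"twist":0,"grip":100},{"linear":[0,0,0.012],"twist":0,"grip":100},{"linear":[0,0,0],"twist":0,"grip":100},{"linear":[0,0,0],"twist":0,"grip":100},{"linear":[0,0,0],"twist":0,"grip":45}], squeeze=40)

```text
time: 32.5
tcp_pos: [0.4557, 0.2935, 0.0425]
eef_rot: [0.707, 0.707, 0.002, 0.001]
force: [-0.1, 0.5, 0.3]
width: 0.0732
grasp_force: 0.0
```

Run:
```python
from h import *
print(observe()["tcp_pos"],observe()["width"]); look(qs=["masher_center"]);look("side",qs=["masher_center"]); print(proj("wrist",[.4545,.292,.09]),observe()["tcp_pos"])
```

```text
[0.45574115 0.29345468 0.04252259] 0.07319542314198992
masher_center 0.66 [252. 263.] [0.4534 0.2926] [110  84  56]
masher_center 0.59 [193. 256.] [0.4526 0.3017] [158 124  90]
[255.65054305 334.8166743 ] [0.45469647 0.29299819 0.04170989]
```

Emit:
arm_command(series=[{"linear":[0,0,0],"twist":0,"grip":35},{"linear":[0,0,0],"twist":0,"grip":30},{"linear":[0,0,0],"twist":0,"grip":15},{"linear":[0,0,0],"twist":0,"grip":10},{"linear":[0,0,0],"twist":0,"grip":10}])

```text
time: 33.2
tcp_pos: [0.4539, 0.2926, 0.0406]
eef_rot: [0.707, 0.707, 0.0, 0.0]
force: [-0.7, -1.1, 4.1]
width: 0.0219
grasp_force: 38.5
```

Emit:
arm_command(series=[{"linear":[0,0,0],"twist":0,"grip":10},{"linear":[0,0,0],"twist":0,"grip":10},{"linear":[0,0,0],"twist":0,"grip":10}])

```text
time: 33.5
tcp_pos: [0.454, 0.2926, 0.0406]
eef_rot: [0.707, 0.707, 0.0, 0.0]
force: [-0.4, -1.0, 4.7]
width: 0.0221
grasp_force: 38.6
```

Emit:
arm_command(series=[{"linear":[0,0,-0.025],"twist":0,"grip":10},{"linear":[0,0,-0.025],"twist":0,"grip":10},{"linear":[-0.031,0.0296,0],"twist":0,"grip":10},{"linear":[-0.031,0.0296,0],"twist":0,"grip":10},{"linear":[-0.031,0.0296,0],"twist":0,"grip":10}])

```text
time: 34.0
tcp_pos: [0.5425, 0.1987, 0.0895]
eef_rot: [0.707, 0.708, -0.0, -0.0]
force: [0.8, 0.6, -2.1]
width: 0.0223
grasp_force: 39.1
```

Emit:
arm_command(series=[{"linear":[-0.031,0.0296,0],"twist":0,"grip":10},{"linear":[-0.0306,0.0296,0],"twist":0,"grip":10},{"linear":[0,0,0.02],"twist":0,"grip":10},{"linear":[0,0,0],"twist":0,"grip":10},{"linear":[0,0,0],"twist":0,"grip":10}])

```text
time: 34.5
tcp_pos: [0.5994, 0.1377, 0.0684]
eef_rot: [0.707, 0.707, -0.002, -0.002]
force: [0.0, 0.1, -1.5]
width: 0.022
grasp_force: 39.2
```

Emit:
arm_command(series=[{"linear":[0,0,0],"twist":0,"grip":10},{"linear":[0,0,0],"twist":0,"grip":10},{"linear":[0,0,0],"twist":0,"grip":10}])

```text
time: 34.8
tcp_pos: [0.6018, 0.1387, 0.071]
eef_rot: [0.707, 0.708, 0.0, 0.0]
force: [0.7, -0.0, -1.0]
width: 0.0223
grasp_force: 39.2
```

Run:
```python
from h import *
print(observe()["tcp_pos"],observe()["width"],observe()["force"]); read_camera("wrist"); board("round_board",thr=.3); read_camera("scene"); board("round_board","scene",.3); print(observe()["tcp_pos"])
```

```text
[0.60175899 0.13869966 0.07099108] 0.022250528680408437 [ 0.72585588 -0.01058909 -0.99410902]
round_board 0.81 px box [174 126] [341 264] rect ((603.1434936523438, 148.46310424804688), (100.70409393310547, 117.17156219482422), 88.87345123291016) circ ((603.3343505859375, 139.60885620117188), 59.446075439453125)
round_board 0.53 px box [210 185] [303 341] rect ((600.979248046875, 91.63260650634766), (135.5155487060547, 67.467041015625), 87.24952697753906) circ ((602.348876953125, 91.58965301513672), 67.7820816040039)
round_board 0.57 px box [300 201] [344 234] rect ((612.557861328125, 130.26797485351562), (117.50518035888672, 115.24568176269531), 62.08396911621094) circ ((607.3428344726562, 132.66397094726562), 63.39455795288086)
[0.60180745 0.13820632 0.07068222]
```

Emit:
arm_command(series=[{"linear":[0.001,0.001,0.008],"twist":0,"grip":10},{"linear":[0,0,0.006],"twist":0,"grip":10},{"linear":[0,0,0.0035],"twist":0,"grip":10},{"linear":[0,0,0],"twist":0,"grip":10},{"linear":[0,0,0],"twist":0,"grip":10}])

```text
time: 35.5
tcp_pos: [0.6022, 0.1388, 0.0526]
eef_rot: [0.707, 0.707, -0.001, -0.0]
force: [-1.4, 0.2, 1.9]
width: 0.0223
grasp_force: 39.5
```

Emit:
arm_command(series=[{"linear":[0,0,0],"twist":0,"grip":10},{"linear":[0,0,0],"twist":0,"grip":10}])

```text
time: 35.7
tcp_pos: [0.6023, 0.1387, 0.0526]
eef_rot: [0.707, 0.707, -0.0, -0.0]
force: [-1.7, -1.0, 2.1]
width: 0.0218
grasp_force: 39.4
```

Emit:
arm_command(series=[{"linear":[0,0,0],"twist":0,"grip":50},{"linear":[0,0,0],"twist":0,"grip":100},{"linear":[0,0,0],"twist":0,"grip":100},{"linear":[0,0,0],"twist":0,"grip":100},{"linear":[0,0,0],"twist":0,"grip":100}])

```text
time: 36.2
tcp_pos: [0.6029, 0.1389, 0.0528]
eef_rot: [0.707, 0.707, 0.0, 0.0]
force: [-0.3, -0.2, -0.6]
width: 0.0856
grasp_force: 0.0
```

Emit:
arm_command(series=[{"linear":[0,0,-0.025],"twist":0,"grip":100},{"linear":[0,0,-0.045],"twist":0,"grip":100},{"linear":[0,0,-0.045],"twist":0,"grip":100},{"linear":[0,0,-0.035],"twist":0,"grip":100},{"linear":[-0.04,-0.018,0],"twist":0,"grip":100}])

```text
time: 36.7
tcp_pos: [0.5915, 0.1023, 0.2108]
eef_rot: [0.706, 0.709, 0.007, 0.005]
force: [0.9, -0.7, -0.8]
width: 0.0853
grasp_force: 0.0
```

Emit:
arm_command(series=[{"linear":[-0.04,-0.018,0],"twist":0,"grip":100},{"linear":[-0.04,-0.018,0],"twist":0,"grip":100},{"linear":[-0.04,-0.018,0],"twist":0,"grip":100},{"linear":[-0.04,-0.018,0],"twist":0,"grip":100},{"linear":[-0.04,-0.018,0],"twist":0,"grip":100}])

```text
time: 37.2
tcp_pos: [0.4939, -0.1025, 0.203]
eef_rot: [0.707, 0.707, 0.0, 0.0]
force: [0.0, -0.6, -0.2]
width: 0.0852
grasp_force: 0.0
```

Emit:
arm_command(series=[{"linear":[-0.04,-0.018,0],"twist":0,"grip":100},{"linear":[-0.04,-0.018,0],"twist":0,"grip":100},{"linear":[-0.04,-0.018,0],"twist":0,"grip":100},{"linear":[0,0,0],"twist":0,"grip":100},{"linear":[0,0,0],"twist":0,"grip":100}])

```text
time: 37.7
tcp_pos: [0.4404, -0.2218, 0.2029]
eef_rot: [0.708, 0.706, 0.0, 0.0]
force: [0.1, -0.2, 0.1]
width: 0.0855
grasp_force: 0.0
```

Emit:
arm_command(series=[{"linear":[0,0,0],"twist":0,"grip":100},{"linear":[0,0,0],"twist":0,"grip":100},{"linear":[0,0,0],"twist":0,"grip":100}])

```text
time: 38.0
tcp_pos: [0.4412, -0.22, 0.2027]
eef_rot: [0.706, 0.708, 0.0, -0.0]
force: [0.2, 0.1, 0.1]
width: 0.0854
grasp_force: 0.0
```

Run:
```python
from h import *
print(observe()["tcp_pos"],observe()["width"]); im,C=look(qs=["mill_center"],save="w10"); top("mill_center",.0);top("mill_center",.084); print(observe()["tcp_pos"])
C=cam("side");read_camera("side")
for q in("masher_center",):
  for r in landmark_of("side",q)[:2]: print(q,r["p"],ray("side",r["centre"],.057,C))
read_camera("scene")
for r in landmark_of("scene","masher_center")[:2]: print(r["p"],ray("scene",r["centre"],.057))
```

```text
[ 0.441203   -0.21996732  0.20269592] 0.08539977661883193
mill_center 0.66 [254. 102.] [ 0.4391 -0.1483] [179 179 169]
mill_center 0.66 [459.  49.] [ 0.625 -0.102] [54 29 14]
mask mill_center 0.87 [229  74] [281 129] xy mm [ 411.11395 -179.24927] [ 468.34903 -121.39089]
mask mill_center 0.87 [229  74] [281 129] xy mm [ 418.61026 -169.2387 ] [ 461.42188  -125.962975]
[ 0.44100417 -0.22055282  0.20273462]
masher_center 0.95 [0.59483446 0.14631769 0.057     ]
0.63 [ 0.65500238 -0.10105287  0.057     ]
0.61 [0.60818533 0.14299486 0.057     ]
```

Emit:
arm_command(series=[{"linear":[0.036,-0.001,0],"twist":0,"grip":100},{"linear":[0.036,0,0],"twist":0,"grip":100},{"linear":[0,0,0.045],"twist":0,"grip":100},{"linear":[0,0,0.045],"twist":0,"grip":100},{"linear":[0,0,0.045],"twist":0,"grip":100}])

```text
time: 38.9
tcp_pos: [0.4406, -0.1492, 0.0673]
eef_rot: [0.707, 0.707, 0.001, 0.001]
force: [0.7, -0.3, -0.4]
width: 0.0851
grasp_force: 0.0
```

Emit:
arm_command(series=[{"linear":[0,0,0.02],"twist":0,"grip":100},{"linear":[0,0,0.009],"twist":0,"grip":100},{"linear":[0,0,0],"twist":0,"grip":100},{"linear":[0,0,0],"twist":0,"grip":75},{"linear":[0,0,0],"twist":0,"grip":50}], squeeze=40)

```text
time: 39.4
tcp_pos: [0.4414, -0.1499, 0.0404]
eef_rot: [0.707, 0.707, 0.001, 0.002]
force: [0.8, 0.3, 0.2]
width: 0.0588
grasp_force: 0.0
```

Emit:
arm_command(series=[{"linear":[0,0,0],"twist":0,"grip":35},{"linear":[0,0,0],"twist":0,"grip":20},{"linear":[0,0,0],"twist":0,"grip":20},{"linear":[0,0,0],"twist":0,"grip":20},{"linear":[0,0,0],"twist":0,"grip":20}])

```text
time: 39.9
tcp_pos: [0.441, -0.1498, 0.0406]
eef_rot: [0.707, 0.707, 0.0, 0.001]
force: [-0.4, 0.1, 5.8]
width: 0.043
grasp_force: 39.7
```

Width 43 mm means the pads caught the head, so I reopen, lower 6 mm and grip again.

Emit:
arm_command(series=[{"linear":[0,0,0],"twist":0,"grip":75},{"linear":[0,0,0],"twist":0,"grip":75},{"linear":[0,0.0,0.006],"twist":0,"grip":75},{"linear":[0,0,0],"twist":0,"grip":60},{"linear":[0,0,0],"twist":0,"grip":45}])

```text
time: 40.4
tcp_pos: [0.4395, -0.149, 0.0324]
eef_rot: [0.707, 0.707, -0.0, -0.0]
force: [0.2, -0.3, 0.7]
width: 0.0401
grasp_force: 39.5
```

Emit:
arm_command(series=[{"linear":[0,0,0],"twist":0,"grip":35},{"linear":[0,0,0],"twist":0,"grip":20},{"linear":[0,0,0],"twist":0,"grip":20},{"linear":[0,0,0],"twist":0,"grip":20},{"linear":[0,0,0],"twist":0,"grip":20}])

```text
time: 40.9
tcp_pos: [0.4396, -0.1491, 0.0326]
eef_rot: [0.707, 0.707, -0.0, -0.0]
force: [1.9, -0.3, -1.7]
width: 0.0403
grasp_force: 39.8
```

Emit:
arm_command(series=[{"linear":[0,0,0],"twist":0,"grip":75},{"linear":[0,0,0],"twist":0,"grip":75},{"linear":[0,0.0,-0.004],"twist":0,"grip":75},{"linear":[0,0,0],"twist":0,"grip":75},{"linear":[0,0,0],"twist":0,"grip":75}])

```text
time: 41.4
tcp_pos: [0.4401, -0.1493, 0.0371]
eef_rot: [0.707, 0.707, 0.0, 0.0]
force: [-0.5, 0.5, -0.7]
width: 0.064
grasp_force: 0.0
```

Run:
```python
from h import *
o=observe();print(o["tcp_pos"],o["width"],proj("wrist",[.4405,-.148,.084]))
im=read_camera("wrist"); a=read_camera("scene")[150:230,170:270]; b=read_camera("side")[140:220,240:340]
top("mill_center",.084)
cv2.imwrite("pics/m11.png",np.hstack([im[150:],np.vstack([cv2.resize(x,(146,117)) for x in (a,b)])])[...,::-1] if 0 else np.hstack([cv2.resize(x,(375,300),interpolation=2) for x in (a,b)])[...,::-1])
```

```text
[ 0.44007384 -0.14929607  0.03712207] 0.06396184317003493 [257.24751371 326.80263461]
mask mill_center 0.6 [200 188] [312 341] xy mm [ 420.59888 -154.00925] [458.97028 -95.38593]
```

View pics/m11.png

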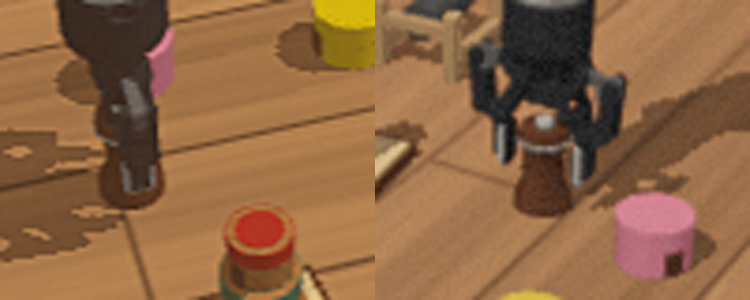

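Mill stands upright between the jaws; I grip it here, midway up the waist.

Emit:
arm_command(series=[{"linear":[0,0,0],"twist":0,"grip":50},{"linear":[0,0,0],"twist":0,"grip":40},{"linear":[0,0,0],"twist":0,"grip":20},{"linear":[0,0,0],"twist":0,"grip":20},{"linear":[0,0,0],"twist":0,"grip":20}])

```text
time: 42.1
tcp_pos: [0.4399, -0.1492, 0.0369]
eef_rot: [0.707, 0.707, 0.0, 0.0]
force: [-0.4, -0.2, 2.5]
width: 0.0415
grasp_force: 35.6
```

Emit:
arm_command(series=[{"linear":[0,0,0],"twist":0,"grip":20},{"linear":[0,0,0],"twist":0,"grip":20}])

```text
time: 42.3
tcp_pos: [0.4399, -0.1492, 0.0369]
eef_rot: [0.707, 0.707, 0.0, 0.0]
force: [0.8, 0.8, 2.7]
width: 0.0412
grasp_force: 35.5
```

Emit:
arm_command(series=[{"linear":[0,0,0],"twist":0,"grip":20},{"linear":[0,0,-0.01],"twist":0,"grip":20},{"linear":[0,0,-0.02],"twist":0,"grip":20},{"linear":[0,0,0],"twist":0,"grip":20},{"linear":[0,0,0],"twist":0,"grip":20}], squeeze=50)

```text
time: 42.8
tcp_pos: [0.4398, -0.1492, 0.067]
eef_rot: [0.707, 0.707, 0.0, 0.0]
force: [0.8, -0.2, -2.9]
width: 0.0412
grasp_force: 45.6
```

Run:
```python
from h import *
o=observe();print(o["tcp_pos"],o["width"],o["force"],o["wrist_torque"])
im=read_camera("wrist"); top("mill_center",.084+.03)
b=read_camera("side")[130:210,240:340]; c=read_camera("scene")[140:220,170:270]
cv2.imwrite("pics/m12.png",np.hstack([cv2.resize(im[140:],(400,190))]+[cv2.resize(x,(190,190),interpolation=2) for x in (b,c)])[...,::-1])
```

```text
[ 0.43981485 -0.14921439  0.06696764] 0.04118639469473996 [ 0.79991407 -0.16998677 -2.87677932] [ 0.0489148   0.00173212 -0.01456732]
mask mill_center 0.73 [203 189] [310 341] xy mm [ 421.1311  -153.42929] [457.78302 -95.40175]
```

View pics/m12.png

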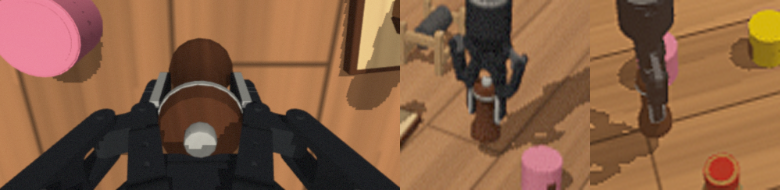

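Mill is lifted 30 mm and held upright, clear of everything; I carry it around the tower to the midpoint.

Emit:
arm_command(series=[{"linear":[0,0,-0.03],"twist":0,"grip":20},{"linear":[0.035,0,0],"twist":0,"grip":20},{"linear":[0.045,0,0],"twist":0,"grip":20},{"linear":[0.045,0,0],"twist":0,"grip":20},{"linear":[0.042,0.02,0],"twist":0,"grip":20}])

```text
time: 43.5
tcp_pos: [0.4558, 0.0195, 0.0953]
eef_rot: [0.707, 0.707, -0.002, -0.002]
force: [-0.1, -0.7, -2.2]
width: 0.0408
grasp_force: 47.7
```

Emit:
arm_command(series=[{"linear":[0,0.044,0],"twist":0,"grip":20},{"linear":[0,0.044,0],"twist":0,"grip":20},{"linear":[0,0.044,0],"twist":0,"grip":20},{"linear":[0,0.024,0.015],"twist":0,"grip":20},{"linear":[0,0,0.02],"twist":0,"grip":20}])

```text
time: 44.0
tcp_pos: [0.6216, 0.0178, 0.0626]
eef_rot: [0.707, 0.707, 0.003, 0.003]
force: [-0.5, 0.0, -1.9]
width: 0.0406
grasp_force: 50.2
```

Emit:
arm_command(series=[{"linear":[0,0,0.01],"twist":0,"grip":20},{"linear":[0,0,0],"twist":0,"grip":20},{"linear":[0,0,0],"twist":0,"grip":20},{"linear":[0,0,0],"twist":0,"grip":20}])

```text
time: 44.4
tcp_pos: [0.6159, 0.0178, 0.0526]
eef_rot: [0.707, 0.707, 0.0, 0.0]
force: [0.4, 0.1, -2.0]
width: 0.041
grasp_force: 50.2
```

Run:
```python
from h import *
o=observe();print(o["tcp_pos"],o["width"],o["force"])
im=read_camera("wrist"); C=cam("wrist"); board("round_board",thr=.3)
for n in("side","scene"):
  read_camera(n)
  for r in landmark_of(n,"mill_center")[:1]: print(n,r["p"],ray(n,r["centre"],.042+.015))
print(observe()["tcp_pos"])
```

```text
[0.61589834 0.01781874 0.05258378] 0.0409619799283721 [ 0.41107072  0.14436258 -1.96196488]
round_board 0.65 px box [204 188] [310 341] rect ((618.2278442382812, -18.030147552490234), (120.64319610595703, 74.86946868896484), 86.8148422241211) circ ((616.7264404296875, -19.414546966552734), 61.87623596191406)
round_board 0.59 px box [116   0] [345 128] rect ((603.3875732421875, 111.159423828125), (117.49335479736328, 64.39644622802734), 0.048086848109960556) circ ((603.26318359375, 136.14736938476562), 58.89448165893555)
side 0.87 [0.61745347 0.01060108 0.057     ]
scene 0.56 [0.61781792 0.01261285 0.057     ]
[0.61605126 0.01785005 0.05250008]
```

Emit:
arm_command(series=[{"linear":[0.001,0,0.006],"twist":0,"grip":20},{"linear":[0,0,0.005],"twist":0,"grip":20},{"linear":[0,0,0.0035],"twist":0,"grip":20},{"linear":[0,0,0],"twist":0,"grip":20},{"linear":[0,0,0],"twist":0,"grip":20}])

```text
time: 45.2
tcp_pos: [0.6154, 0.019, 0.037]
eef_rot: [0.707, 0.707, -0.0, -0.0]
force: [-0.6, 0.2, 0.3]
width: 0.0404
grasp_force: 50.3
```

Emit:
arm_command(series=[{"linear":[0,0,0],"twist":0,"grip":20},{"linear":[0,0,0],"twist":0,"grip":20}])

```text
time: 45.4
tcp_pos: [0.6157, 0.0187, 0.0371]
eef_rot: [0.707, 0.707, -0.0, 0.0]
force: [0.2, 0.1, -1.1]
width: 0.041
grasp_force: 50.7
```

Emit:
arm_command(series=[{"linear":[0,0,0.001],"twist":0,"grip":20},{"linear":[0,0,0],"twist":0,"grip":20},{"linear":[0,0,0],"twist":0,"grip":60},{"linear":[0,0,0],"twist":0,"grip":85},{"linear":[0,0,0],"twist":0,"grip":85}])

```text
time: 45.9
tcp_pos: [0.6159, 0.0187, 0.0363]
eef_rot: [0.707, 0.707, 0.0, 0.0]
force: [-0.3, 0.4, 0.2]
width: 0.0729
grasp_force: 0.0
```

Emit:
arm_command(series=[{"linear":[0,0,0],"twist":0,"grip":85},{"linear":[0,0,-0.03],"twist":0,"grip":85},{"linear":[0,0,-0.045],"twist":0,"grip":85},{"linear":[0,0,-0.045],"twist":0,"grip":85},{"linear":[0,0,-0.045],"twist":0,"grip":85}])

```text
time: 46.4
tcp_pos: [0.6154, 0.0188, 0.2026]
eef_rot: [0.707, 0.707, -0.0, -0.0]
force: [1.1, 0.7, 0.8]
width: 0.0723
grasp_force: 0.0
```

Emit:
arm_command(series=[{"linear":[0,-0.045,-0.015],"twist":0,"grip":85},{"linear":[-0.02,-0.04,-0.015],"twist":0,"grip":85},{"linear":[-0.03,-0.03,-0.01],"twist":0,"grip":85},{"linear":[0,0,0],"twist":0,"grip":85},{"linear":[0,0,0],"twist":0,"grip":85}])

```text
time: 46.9
tcp_pos: [0.5009, -0.0316, 0.242]
eef_rot: [0.708, 0.706, 0.001, 0.001]
force: [-0.4, -0.5, 0.7]
width: 0.0728
grasp_force: 0.0
```

Emit:
arm_command(series=[{"linear":[0,0,0],"twist":0,"grip":85},{"linear":[0,0,0],"twist":0,"grip":85},{"linear":[0,0,0],"twist":0,"grip":85}])

```text
time: 47.2
tcp_pos: [0.5012, -0.0306, 0.2406]
eef_rot: [0.707, 0.707, -0.0, -0.0]
force: [-0.7, -0.6, 0.4]
width: 0.0726
grasp_force: 0.0
```

Run:
```python
from h import *
print(observe()["tcp_pos"]); T={"mill_center":(.042,.084),"masher_center":(.057,.012),"small_box_center":(.112,.13)}
for n in("wrist","side","scene"):
  im=read_camera(n); C=cam(n); cv2.imwrite(f"pics/f_{n}.png",im[...,::-1])
  for q,(zc,zt) in T.items():
    for r in landmark_of(n,q)[:2]:
      if r["p"]>.4: print(n,q,round(r["p"],2),np.round(r["centre"]),ray(n,r["centre"],zc,C).round(4)[:2])
  if n=="wrist":
    board("round_board",thr=.4); board("square_board",thr=.4); top("mill_center",.084); top("mill_center",0); top("masher_center",.012); top("small_box_center",.13)
```

```text
[ 0.50116072 -0.03059061  0.24063295]
wrist mill_center 0.73 [363. 121.] [0.6185 0.0201]
wrist small_box_center 0.81 [377. 251.] [ 0.6225 -0.1014]
round_board 0.89 px box [295   0] [407  66] rect ((602.1392211914062, 110.61763000488281), (120.00335693359375, 65.31449890136719), 0.046250663697719574) circ ((602.0159301757812, 135.69491577148438), 60.37638854980469)
square_board 0.94 px box [305 162] [398 252] rect ((627.6798706054688, -98.24169158935547), (120.30833435058594, 120.88013458251953), 6.644908428192139) circ ((626.4793090820312, -97.91590881347656), 81.31424713134766)
mask small_box_center 0.73 [357 223] [413 278] xy mm [ 594.14874 -121.87291] [649.7436  -63.29292]
side mill_center 0.86 [210. 189.] [0.6141 0.0108]
side masher_center 0.73 [188. 207.] [0.5936 0.1419]
side small_box_center 0.47 [228. 153.] [ 0.6251 -0.1088]
scene mill_center 0.81 [284. 225.] [0.6311 0.0152]
scene masher_center 0.6 [324. 206.] [0.6123 0.1322]
scene small_box_center 0.69 [241. 216.] [ 0.63   -0.0966]
```

```bash
python3 -c "
from plant import *
print(job_done())"
```

```text
the job is handed in; nothing more can be done
None
```

The job is handed in at about 47.5 s with nothing dropped: the three-box tower stands centred on the square board, the masher upright on the round board, and the pepper mill upright midway between them. The last camera readings put each within a few millimetres of its target, but I had used up my picture views, so I did not view the finished layout itself.

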